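# Clamp a sprung roof cap on a model tower with a self-closing clip

### The arm

A 6-joint arm with a two-finger parallel gripper is mounted at the origin on the work surface. World frame = base frame: x ahead of the robot, y to its left, z up, the work surface at z = 0. Lengths are in mm, angles in rad, forces in N, time in s.
With the tool pointing down it reaches from about 200 to 875 mm from the base axis. Payload 3.4 kg.
Tool frame: the origin (TCP) lies at the very end of the fingers, on their centre line; the grasp point (between the pads) lies 19 mm behind it (arm.pinch_z is the distance from the TCP to the grasp point, in mm); z points along the fingers, y is the direction in which the jaws open and shut (so a half turn about z gives the same grasp; the last joint's range is limited). The gripper opens to 94 mm and grips with 3 to 60 N. Pads are 16 mm wide; open, the fingers measure 119 mm over their backs; the gripper's body (75 mm by 177 mm) begins 78 mm behind the grasp point.
Start: joints at [1.142, 0.276, 1.505, -0, 1.361, -0.121], TCP at [174.221, 548.008, 205.493] pointing down, gripper open.
Joint ranges: [-2.89, 2.89], [-0.75, 2.08], [0.22, 2.7], [-1.18, 4.32], [0.11, 2.71], [-2.7, 2.7]. Speed limits (rad/s): [2.57, 2.57, 3.14, 3.14, 3.14, 3.14].

### API

Orientations are given as a unit quaternion [x, y, z, w].
In Python, from rig import arm gives the robot as it stands.
- The arm moves only by the tool drive_tool, never from a script. Its arguments are lists of equal length, an entry for each row: "offset": the shift along the world's x, y, z in mm, a list of three; "dr": the turn, a rotation vector about the world's x, y, z in rad, a list of three. In form: {"offset": [[x, y, z], ...], "dr": [[rx, ry, rz], ...]}. A call has 1 to 20 rows; each row is the pose to reach, as a shift and turn from the pose commanded when the call began; what a row does not reach only later rows make up. A row lasts 1/10 s, in which the tool goes at most 50 mm and 8.59 degrees, less where a joint would pass 70% of its speed; a pose out of reach is approached as far as the arm can. A call with a gripper value outside its range is refused whole. "fingers" is the opening, from 0 (shut) to 1 (fully open), set as the call begins (left out, the last holds). The fingers move at their own pace and stop on an object; "force" is the grip in N (left out, the last holds). Time passes only in rows, so rows that repeat a pose let the fingers close. It gives the time, the measured TCP pose, the force and the opening at its end, in the units of the state.
- arm.get_state(): the state, without advancing time (a new reading comes with each control period).
- arm.camera(name): name is "scene" or "top" or "wrist"; returns a dict with "img" (420x560x3 uint8, red, green, blue), "fx", "fy", "cx", "cy" (pixels), "distortion" ([k1, k2, p1, p2, k3] as OpenCV has them; the pictures are not rectified), "origin" and "attitude" of the camera in the world; the wrist camera has in their place "tool_from_camera" (4x4, takes a point from camera to tool coordinates, whose origin is the TCP and whose axes are the flange's). Camera axes: x right, y up, looking along -z (the intrinsics and any distortion apply to the point x, -y, -z); pixel columns grow to the right and rows downward; lengths in mm; the calibration is good to about 2 mm. A picture is of the moment at which its call begins: read the wrist's pose just before it. There is no depth.
- arm.close_job(): hands the job in, once; it reports no verdict.
The state is a dict: "time": time; "joint_positions": joint angles; "qvel": joint speeds; "effort": joint torques, N m; "tcp_pos": TCP position; "tcp_rot": TCP orientation; "contact_force": force on the tool from outside, world axes, zero at the start; "torque": the same for the moment, N m; "width": opening from 0.0 (shut) to 1.0 (fully open).
Only numpy, scipy, OpenCV 4.12 (cv2) and the standard library are available. Lean on these libraries where they do the work, as an engineer would, in place of code of your own. Each camera call takes 0.05 s, during which the arm holds its last target. There are 200 camera calls.

### The job

Take the self-closing clip off its stand by squeezing its orange paddles, and hold it squeezed open astride the white crown of the teal model tower, in line with it and centred on the red roof cap. With its foot press the sprung cap gently but fully home, keep it there for a moment and while you let the paddles go, so that the jaws grip the crown and the clip stays on, holding the cap down. Never press hard on the cap (20 N is too much), do not poke the jaws into the tower's roof, and leave everything else on the table where it is.

Things in the scene. Friction and masses are not known exactly. Their poses are not given: they have to be found in the camera images.
- clip: Self-closing (cross-lock) steel clip, 95 g, upright, jaws down, clamped on the stand's strip at the start. Origin: centre of its foot's underside; z up the spine (10 mm thick, top at z 75), y the line along which paddles and jaws move, x along the jaws' width; a half turn about z is the same clip. Squeezing the paddles opens the jaws; letting go closes them.
- clip_paddles (a point): Midpoint between the two orange paddles, 37 mm above the clip's origin. Each is 24 wide (x), 5 thick (y), 34 high. Over their outer faces: 50 mm gripping a 10 mm part, 36 mm squeezed open against a stop. Springs push each out with 11 to 14 N: squeeze with 20 N or more; 30 to 35 N holds without slipping.
- clip_pads (a point): Midpoint between the jaw pads, 22.5 mm below the clip's origin. Jaws 22 mm wide (x) reach 30 mm below the origin; pads are 15 high and stand 10 mm apart in the parked state, 24 mm fully open, 5 mm shut on nothing; above the pads the gap is 5 mm wider.
- foot: The clip's black rubber foot between its jaws, 26 (x) x 12 (y) x 6 mm, fixed to the clip. Origin: centre of its underside, same frame as the clip. This face presses on the cap.
- jaw (a joint): Travel of each jaw, m: 0 = pads 10 mm apart (gripping the strip or the crown), +0.007 = fully squeezed open, -0.0025 = shut on nothing. Both jaws move alike.
- stand: Fixed dark wooden block 90 (x) x 70 (y) x 22 mm with an upright strip of pale wood on it, 50 long (x), 10 thick (y), top 85 mm above the table. Origin: centre of the underside. The clip starts astride the strip, foot on top, its y along the stand's y. Lift the open clip straight up 35 mm to clear it.
- tower: Fixed teal model tower, body 55 x 55 mm, base plate 75 x 75, roof 85 mm above the table. Origin: centre of the underside, z up. From the roof's centre rises the white crown, a blade 32 long (x), 10 thick (y), with the red cap, 30 x 8 x 12 mm high, over its top edge.
- roof (a point): Centre of the tower's flat roof (46 x 40 mm), straight below the cap. The crown is cut by hand and its height not measured: the home cap's top is 40 to 52 mm above this point (49 to 61 mm while proud), to be found by feel or sight. The jaws, 30 mm below the foot, then grip the blade under the cap, clear of the roof.
- cap (a joint): How far the red cap stands proud of home, m: 0 = fully home on a hard stop, 0.009 = as it stands at rest. A spring pushes it up with 3.3 N at rest and 6 N when home; once home the force climbs quickly. Under 2 mm proud counts as home. The clip's grip is enough to hold it down; opening fingers may drag the clip up a few mm before its jaws bite, so keep pressing.
- blue_tower: Bystander: loose blue wooden model tower, 50 x 50 mm, 140 tall. Origin: centre of its underside.
- brown_tower: Bystander: loose dark wooden stepped model tower, 55 x 55 mm, 145 tall with its spire. Origin: centre of its underside.
- green_tower: Bystander: loose pale green model tower, 48 x 48 mm, 115 tall. Origin: centre of its underside.
- glue_jar: Bystander: closed white-capped jar, 48 mm across, 55 tall. Origin: centre of its underside.
- sanding_block: Bystander: cork sanding block 90 x 45 x 28 mm. Origin: centre of its underside.
- brush: Bystander: paint brush lying flat, about 200 mm.
- paint_pot: Bystander: small paint pot with green cap, 44 mm across, 50 tall. Origin: centre of its underside.
Things that resemble listed ones, but are neither listed nor needed, are in the scene too. Leave any purple look-alike of the clip alone.

How it is judged:
By the outcome, as a careful person would: the job done as asked, in the order asked, and still so for the second after the job is handed in, with the robot touching nothing.
It also fails if it takes over 64 s, if anything falls off the work surface, if the arm or the gripper's body presses on something with over 40 N, if the wrist force passes 120 N, or if a joint passes its speed limit or range.

## Working session

There is one attempt and no reset: what is moved stays moved. The work goes in short steps, Python scripts to look and compute and a tool call to move; the robot and the scene stay as the last step left them, time stands still between calls to the robot, and variables do not carry over. Pictures are saved under pics/ and viewed, about 8 in all and at most 12, crops included, and the job is handed in when it is done.

Besides the shell and the picture viewer there is one more tool, called by a JSON object that holds its "name" and its "arguments", one argument or row to a line. drive_tool: Moves the arm, as the interface text tells. Its arguments: {"type":"object","properties":{"offset":{"type":"array"},"dr":{"type":"array"},"fingers":{"type":"number"},"force":{"type":"number"}},"required":["offset","dr"]}

```bash
mkdir -p pics
cat > h.py <<'E'
import numpy as np, cv2
from rig import arm
from scipy.spatial.transform import Rotation as R
def snap(name,fn):
    s=arm.get_state(); c=arm.camera(name)
    cv2.imwrite('pics/'+fn,cv2.cvtColor(c['img'],cv2.COLOR_RGB2BGR))
    return s,c
def pose(c,s=None):
    if 'origin' in c:
        a=np.array(c['attitude'],float)
        Rm=a if a.shape==(3,3) else R.from_quat(a).as_matrix()
        return np.array(c['origin'],float),Rm
    T=np.array(c['tool_from_camera']); Rt=R.from_quat(s['tcp_rot']).as_matrix()
    return Rt@T[:3,3]+np.array(s['tcp_pos']),Rt@T[:3,:3]
def K(c): return np.array([[c['fx'],0,c['cx']],[0,c['fy'],c['cy']],[0,0,1.]])
def ray(c,s,uv):
    o,Rm=pose(c,s)
    p=cv2.undistortPoints(np.array([[uv]],float),K(c),np.array(c['distortion'],float))[0,0]
    return o,Rm@np.array([p[0],-p[1],-1])
def atz(c,s,uv,z):
    o,d=ray(c,s,uv); return o+d*(z-o[2])/d[2]
def proj(c,s,P):
    o,Rm=pose(c,s); q=(np.atleast_2d(P)-o)@Rm*np.array([1,-1,-1])
    return cv2.projectPoints(q.astype(float),np.zeros(3),np.zeros(3),K(c),np.array(c['distortion'],float))[0][:,0]
E
python3 - <<'E'
from h import *
import pickle
d={}
for n in ['scene','top']:
    s,c=snap(n,n+'.png'); d[n]=(s,c); print(n,c['origin'],c['attitude'],c['fx'],c['distortion'])
pickle.dump(d,open('d.pkl','wb')); print(s)
a=cv2.imread('pics/scene.png');b=cv2.imread('pics/top.png')
E
```

```text
scene [1142.25360442 -880.13472282  763.94020259] [0.46019351 0.13391891 0.23609493 0.84530873] 437.88261861387656 [-0.09542412  0.          0.          0.          0.        ]
top [ 377.6439777   -21.76033971 1207.4528604 ] [ 0.07892769 -0.07211359 -0.67684966  0.72831627] 406.64279956120987 [-0.04797818  0.          0.          0.          0.        ]
{'time': 0.05, 'joint_positions': array([ 1.14199852e+00,  2.76537708e-01,  1.50606849e+00, -1.66030327e-05,
        1.36070448e+00, -1.20979110e-01]), 'qvel': array([-0.00108481, -0.00033738, -0.00288186,  0.00104656,  0.0007833 ,
       -0.00032654]), 'effort': array([ 1.32590991e-03, -4.05824339e+01, -2.38046229e+01,  7.04764319e-02,
        2.96480907e-02, -2.44581503e-05]), 'tcp_pos': array([173.98424154, 547.47147761, 204.66317507]), 'tcp_rot': array([ 1.53300656e-01,  9.88179220e-01, -8.28962121e-04, -2.25356546e-04]), 'contact_force': array([-0.05772941,  0.3935011 ,  0.49897987]), 'torque': array([ 0.00573029, -0.0112705 , -0.02549805]), 'width': 1.0023772081923426}
```

View pics/scene.png

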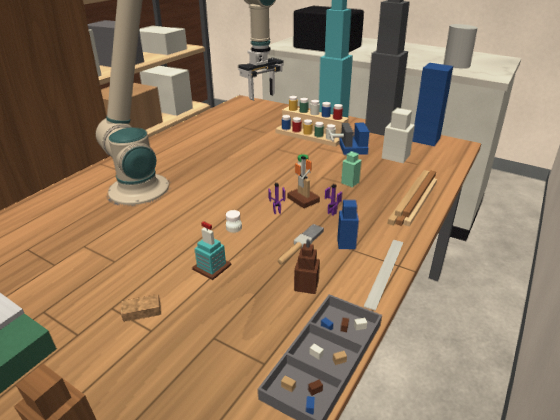

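View pics/top.png

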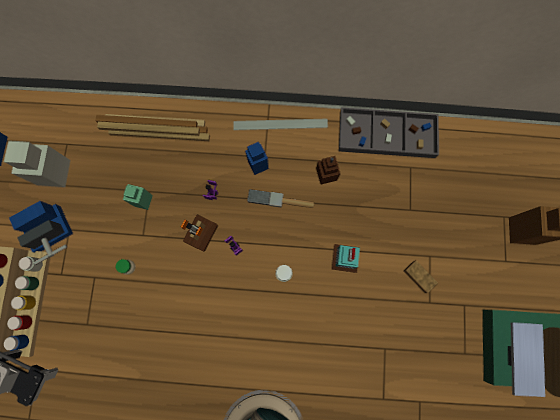

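The scene and top views agree. The orange-paddled clip on the dark stand is at scene (303,170) and top (193,228). The purple look-alikes are at top (211,189) and (235,245), to be avoided. The teal tower with the red cap is at top (347,256) and scene (209,250). Next I'll check these in a close crop.

Run:
```python
from h import *
import pickle
d=pickle.load(open('d.pkl','rb'))
t=cv2.imread('pics/top.png');s=cv2.imread('pics/scene.png')
def cr(im,u,v,w=36,h=27): return cv2.resize(im[v-h:v+h,u-w:u+w],(400,300),interpolation=cv2.INTER_CUBIC)
m=np.vstack([np.hstack([cr(t,198,230),cr(t,347,256)]),np.hstack([cr(s,303,178),cr(s,210,248)])])
cv2.imwrite('pics/crop.png',m)
S,c=d['top']
for n,uv,z in [('stand',(200,232),22),('clip',(193,228),130),('purp1',(211,189),60),('purp2',(235,245),60),('tower',(347,258),85),('jar',(284,273),55),('pot',(124,266),50),('green',(137,196),100)]:
    print(n,atz(c,None,uv,z).round())
```

```text
stand [544. 230.  22.]
clip [538. 227. 130.]
purp1 [667. 204.  60.]
purp2 [509. 118.  60.]
tower [ 493. -196.   85.]
jar [441. -26.  55.]
pot [426. 430.  50.]
green [622. 403. 100.]
```

View pics/crop.png

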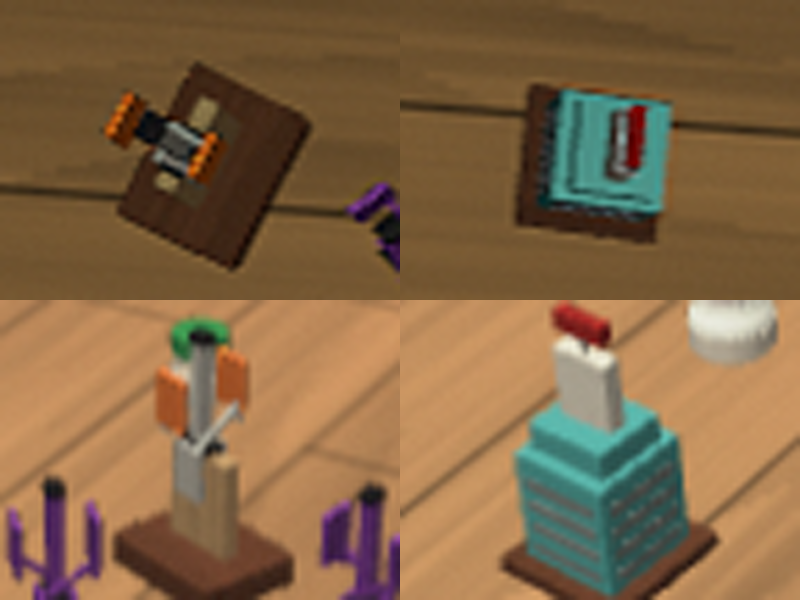

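The crop confirms it: the orange-paddled clip sits on the strip, and the tower has a white crown and red cap. Next I'll measure poses from the corners.

Run:
```python
from h import *
import pickle
d=pickle.load(open('d.pkl','rb'));S,c=d['top']
def f(pts,z,u0,v0,x0): return np.array([atz(c,None,(u0+(x-x0)/5.556,v0+y/5.556),z)[:2] for x,y in pts])
q=f([(195,62),(312,125),(237,270),(118,210)],22,162,203,0)
print('stand',q.round(),q.mean(0)); 
for i in range(4): e=q[(i+1)%4]-q[i]; print(np.linalg.norm(e).round(1),np.degrees(np.arctan2(e[1],e[0])).round(1))
q=f([(560,92),(672,103),(663,214),(548,203)],85,311,229,400)
print('tower roof?',q.round(),q.mean(0))
for i in range(4): e=q[(i+1)%4]-q[i]; print(np.linalg.norm(e).round(1),np.degrees(np.arctan2(e[1],e[0])).round(1))
q=f([(630,105),(646,108),(643,170),(628,168)],140,311,229,400);print('cap',q.round(),q.mean(0))
q=f([(127,121),(205,156)],137,162,203,0);print('paddles',q.round(),q.mean(0))
```

```text
stand [[597. 245.]
 [567. 178.]
 [487. 210.]
 [514. 276.]] [541.33133127 227.08687274]
72.6 -113.9
85.8 158.6
71.8 68.0
88.3 -21.0
tower roof? [[ 526. -175.]
 [ 524. -231.]
 [ 469. -228.]
 [ 470. -171.]] [ 497.21701158 -201.2581906 ]
56.1 -91.5
55.4 177.3
57.0 88.6
55.6 -3.6
cap [[ 515. -201.]
 [ 514. -208.]
 [ 484. -208.]
 [ 485. -201.]] [ 499.3483455  -204.45681102]
paddles [[544. 248.]
 [530. 209.]] [537.06391329 228.36243034]
```

{"name": "drive_tool", "arguments": {
  "offset": [
    [33, -29, 15],
    [66, -58, 25],
    [99, -87, 35],
    [133, -116, 45],
    [166, -145, 45],
    [200, -175, 45],
    [233, -204, 45],
    [266, -233, 45],
    [300, -262, 45],
    [333, -291, 45],
    [366, -320, 45],
    [366, -320, 45],
    [366, -320, 45],
    [366, -320, 45]
  ],
  "dr": [
    [0, 0, 0],
    [0, 0, 0],
    [0, 0, -0.02],
    [0, 0, -0.04],
    [0, 0, -0.06],
    [0, 0, -0.077],
    [0, 0, -0.077],
    [0, 0, -0.077],
    [0, 0, -0.077],
    [0, 0, -0.077],
    [0, 0, -0.077],
    [0, 0, -0.077],
    [0, 0, -0.077],
    [0, 0, -0.077]
  ],
  "fingers": 1.0
}}

```text
time: 1.5
tcp_pos: [539.3, 228.5, 250.2]
tcp_rot: [0.191, 0.982, 0.0, -0.001]
contact_force: [0.1, 0.3, 0.4]
width: 0.997
```

Run:
```python
from h import *
import pickle
s,c=snap('wrist','w1.png'); pickle.dump((s,c),open('w1.pkl','wb'))
print(s['time'],s['tcp_pos'],s['tcp_rot'],s['contact_force'],c['tool_from_camera'])
im=cv2.imread('pics/w1.png')
# predicted overlay: stand block top & clip paddles
for yaw,P in [(-22,(540,228))]:
    a=np.radians(yaw);Rz=np.array([[np.cos(a),-np.sin(a)],[np.sin(a),np.cos(a)]])
    def pts(l,z): return np.array([[*(Rz@np.array(q)+P),z] for q in l])
    for l,z in [([(45,35),(-45,35),(-45,-35),(45,-35)],22),([(25,5),(-25,5),(-25,-5),(25,-5)],85),([(12,25),(-12,25),(-12,-25),(12,-25)],139)]:
        cv2.polylines(im,[proj(c,s,pts(l,z)).astype(int)],True,(0,255,0),1)
cv2.imwrite('pics/w1o.png',im)
```

```text
1.5 [539.26348154 228.54511927 250.15590204] [ 1.90983151e-01  9.81593057e-01  4.04661071e-05 -7.09989746e-04] [0.10020475 0.27415358 0.3741304 ] [[-1.02613969e-03  9.57804450e-01  2.87418829e-01  8.44526966e+01]
 [ 9.99999257e-01  1.17204992e-03 -3.35592816e-04 -8.38104324e-01]
 [-6.58301507e-04  2.87418271e-01 -9.57804941e-01 -1.79656475e+02]
 [ 0.00000000e+00  0.00000000e+00  0.00000000e+00  1.00000000e+00]]
```

View pics/w1o.png

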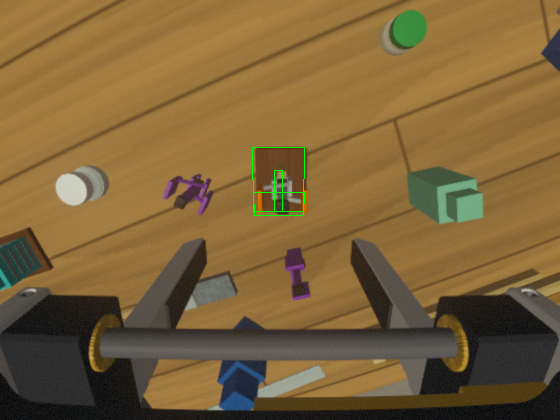

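The overlay at stand (540,228), yaw −22° fits well: block about (253–305, 147–215), paddles at (259,201) and (305,200). Next I'll check it in numbers.

Run:
```python
from h import *
import pickle
s,c=pickle.load(open('w1.pkl','rb')); im=cv2.imread('pics/w1.png')
sub=im[140:225,245:315]
hsv=cv2.cvtColor(sub,cv2.COLOR_BGR2HSV)
m=cv2.inRange(hsv,(6,200,160),(18,255,255))
n,l,st,ce=cv2.connectedComponentsWithStats(m)
for i in range(1,n):
    if st[i,4]>15: print(st[i]+[245,140,0,0,0],ce[i]+[245,140])
a=np.radians(-22);Rz=np.array([[np.cos(a),-np.sin(a)],[np.sin(a),np.cos(a)]])
for y in (25,20,-25,-20):
  for x in (12,-12):
    print((x,y),[proj(c,s,[[*(Rz@np.array((x,y))+(540,228)),z]])[0].round(1).tolist() for z in (139,105)])
big=cv2.resize(sub,None,fx=8,fy=7,interpolation=cv2.INTER_CUBIC); cv2.imwrite('pics/w1c.png',big)
```

```text
[257 191   5  23 105] [259.19047619 201.38095238]
[303 190   5  23 101] [304.76237624 200.61386139]
(12, 25) [[303.5, 215.7], [301.0, 206.1]]
(-12, 25) [[304.0, 192.7], [301.5, 185.1]]
(12, 20) [[298.5, 215.7], [296.6, 206.1]]
(-12, 20) [[299.0, 192.7], [296.9, 185.1]]
(12, -25) [[254.1, 215.8], [256.4, 206.1]]
(-12, -25) [[253.5, 192.8], [255.9, 185.2]]
(12, -20) [[259.0, 215.8], [260.8, 206.1]]
(-12, -20) [[258.5, 192.7], [260.5, 185.2]]
```

View pics/w1c.png

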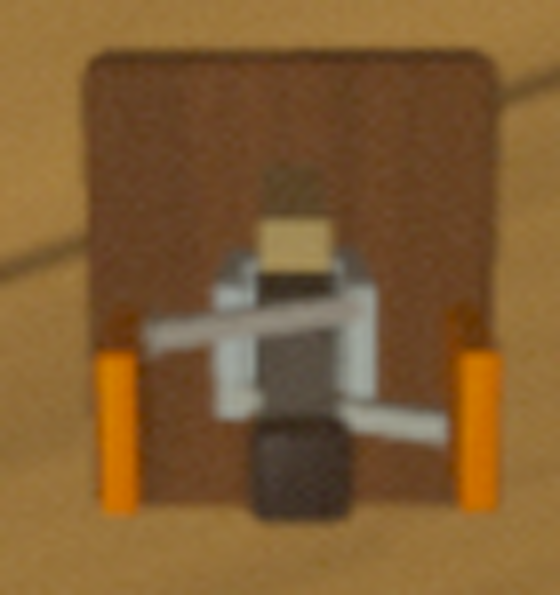

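{"name": "drive_tool", "arguments": {
  "offset": [
    [0, 3.5, -20],
    [0, 3.5, -45],
    [0, 3.5, -70],
    [0, 3.5, -95],
    [0, 3.5, -115],
    [0, 3.5, -130],
    [0, 3.5, -140],
    [0, 3.5, -147],
    [0, 3.5, -147],
    [0, 3.5, -147]
  ],
  "dr": [
    [0, 0, 0],
    [0, 0, 0],
    [0, 0, 0],
    [0, 0, 0],
    [0, 0, 0],
    [0, 0, 0],
    [0, 0, 0],
    [0, 0, 0],
    [0, 0, 0],
    [0, 0, 0]
  ]
}}

```text
time: 2.55
tcp_pos: [540.5, 231.9, 104.1]
tcp_rot: [0.191, 0.982, 0.0, 0.001]
contact_force: [-0.5, -0.3, 0.3]
width: 1.002
```

Run:
```python
from h import *
import pickle
s,c=snap('wrist','w2.png'); pickle.dump((s,c),open('w2.pkl','wb'))
print(s['time'],s['tcp_pos'],s['contact_force'])
```

```text
2.55 [540.51195461 231.89946538 104.14108429] [-0.48811574 -0.2657383   0.27251695]
```

View pics/w2.png

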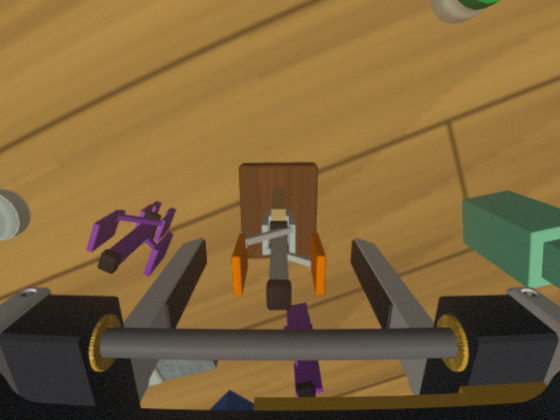

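The clip's paddles (columns 233–326) are centred between the fingertips (207 and 351). I'll check the fit along x in numbers.

Run:
```python
from h import *
import pickle
s,c=pickle.load(open('w2.pkl','rb')); a=np.radians(-22);Rz=np.array([[np.cos(a),-np.sin(a)],[np.sin(a),np.cos(a)]])
for y in (25,-25):
  for x in (12,-12): print((x,y),[proj(c,s,[[*(Rz@np.array((x,y))+s['tcp_pos'][:2]),z]])[0].round(1).tolist() for z in (139,105)])
print(Rz@[5,0])
im=cv2.imread('pics/w2.png'); m=cv2.inRange(cv2.cvtColor(im,cv2.COLOR_BGR2HSV),(6,200,120),(18,255,255))[220:310,220:340]
n,l,st,ce=cv2.connectedComponentsWithStats(m)
for i in range(1,n):
    if st[i,4]>15: print(st[i]+[220,220,0,0,0])
```

```text
(12, 25) [[325.0, 297.8], [317.4, 268.2]]
(-12, 25) [[327.2, 258.6], [318.9, 234.3]]
(12, -25) [[234.6, 298.0], [241.5, 268.3]]
(-12, -25) [[232.5, 258.8], [240.1, 234.5]]
[ 4.63591927 -1.87303297]
[310 238  16  57 569]
[231 255  12  41 363]
```

{"name": "drive_tool", "arguments": {
  "offset": [
    [-1.4, 0, -1],
    [-1.4, 0, -1],
    [-1.4, 0, -1]
  ],
  "dr": [
    [0, 0, 0],
    [0, 0, 0],
    [0, 0, 0]
  ]
}}

```text
time: 2.9
tcp_pos: [539.0, 231.5, 102.8]
tcp_rot: [0.191, 0.982, 0.0, 0.0]
contact_force: [-0.5, -0.7, -0.6]
width: 1.001
```

{"name": "drive_tool", "arguments": {
  "offset": [
    [0, 0, 0],
    [0, 0, 0],
    [0, 0, 0],
    [0, 0, 0],
    [0, 0, 0],
    [0, 0, 0],
    [0, 0, 0],
    [0, 0, 0],
    [0, 0, 0],
    [0, 0, 0]
  ],
  "dr": [
    [0, 0, 0],
    [0, 0, 0],
    [0, 0, 0],
    [0, 0, 0],
    [0, 0, 0],
    [0, 0, 0],
    [0, 0, 0],
    [0, 0, 0],
    [0, 0, 0],
    [0, 0, 0]
  ],
  "fingers": 0.0,
  "force": 33
}}

```text
time: 3.9
tcp_pos: [539.2, 231.9, 103.0]
tcp_rot: [0.191, 0.982, 0.001, 0.0]
contact_force: [-0.9, 2.0, 4.0]
width: 0.373
```

Width 0.373 (35 mm) means the clip is squeezed open to its stop. Lifting straight up.

{"name": "drive_tool", "arguments": {
  "offset": [
    [0, 0, 3],
    [0, 0, 8],
    [0, 0, 15],
    [0, 0, 25],
    [0, 0, 38],
    [0, 0, 55],
    [0, 0, 75],
    [0, 0, 95],
    [0, 0, 115],
    [0, 0, 130],
    [0, 0, 130],
    [0, 0, 130]
  ],
  "dr": [
    [0, 0, 0],
    [0, 0, 0],
    [0, 0, 0],
    [0, 0, 0],
    [0, 0, 0],
    [0, 0, 0],
    [0, 0, 0],
    [0, 0, 0],
    [0, 0, 0],
    [0, 0, 0],
    [0, 0, 0],
    [0, 0, 0]
  ]
}}

```text
time: 5.1
tcp_pos: [538.8, 231.4, 233.0]
tcp_rot: [0.191, 0.982, 0.0, 0.0]
contact_force: [0.3, -0.0, -1.2]
width: 0.367
```

Run:
```python
from h import *
import pickle
d={}
for n in ['scene','wrist']:
    s,c=snap(n,n+'3.png'); d[n]=(s,c)
pickle.dump(d,open('d3.pkl','wb')); print(s['tcp_pos'],s['contact_force'],s['torque'])
w=cv2.imread('pics/wrist3.png')[150:330,170:390]; a=cv2.imread('pics/scene3.png')[70:220,240:370]
cv2.imwrite('pics/m3.png',np.hstack([cv2.resize(w,(400,330)),cv2.resize(a,(390,330))]))
```

```text
[538.36421967 231.3347491  232.15535808] [-0.73493684 -0.33269448 -0.70128601] [-0.0200265  -0.02245598  0.00182821]
```

View pics/m3.png

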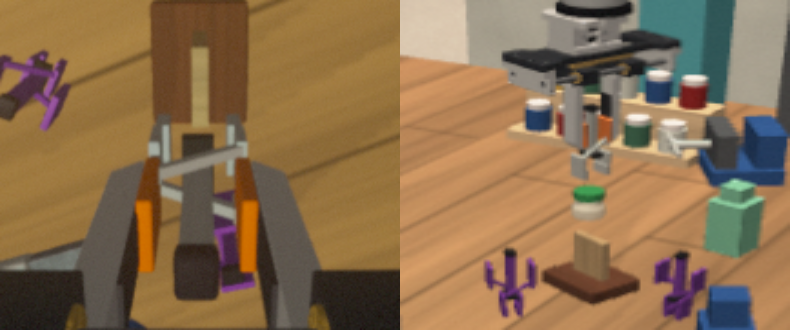

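The clip is held squeezed open between the fingers, and the stand is clear. Next I'll move near the tower, parking 40 mm beyond it in x for an unobstructed wrist look, and turn to its yaw.

{"name": "drive_tool", "arguments": {
  "offset": [
    [0, -10, 3],
    [0, -30, 3],
    [0, -60, 3],
    [0, -95, 3],
    [0, -130, 3],
    [0, -165, 3],
    [0, -200, 3],
    [0, -235, 3],
    [0, -270, 3],
    [0, -305, 3],
    [0, -340, 3],
    [0, -375, 3],
    [0, -405, 3],
    [0, -425, 3],
    [0, -435, 3],
    [0, -435, 3],
    [0, -435, 3]
  ],
  "dr": [
    [0, 0, 0.0],
    [0, 0, 0.03],
    [0, 0, 0.06],
    [0, 0, 0.09],
    [0, 0, 0.12],
    [0, 0, 0.15],
    [0, 0, 0.18],
    [0, 0, 0.21],
    [0, 0, 0.24],
    [0, 0, 0.27],
    [0, 0, 0.3],
    [0, 0, 0.32],
    [0, 0, 0.335],
    [0, 0, 0.345],
    [0, 0, 0.345],
    [0, 0, 0.345],
    [0, 0, 0.345]
  ]
}}

```text
time: 6.9
tcp_pos: [538.5, -202.8, 235.3]
tcp_rot: [0.02, 1.0, 0.001, -0.0]
contact_force: [0.1, -0.4, -1.0]
width: 0.365
```

Run:
```python
from h import *
import pickle
s,c=snap('wrist','w4.png'); pickle.dump((s,c),open('w4.pkl','wb'))
print(s['time'],s['tcp_pos'],s['tcp_rot'],s['contact_force'],s['width'])
im=cv2.imread('pics/w4.png')[90:315,130:430]
cv2.imwrite('pics/w4c.png',cv2.resize(im,(800,600),interpolation=cv2.INTER_CUBIC))
```

```text
6.9 [ 538.47399883 -202.80520102  235.26003358] [ 1.99947067e-02  9.99799851e-01  6.00810779e-04 -3.28989599e-04] [ 0.10146886 -0.37664317 -0.96706705] 0.3649652242665758
```

View pics/w4c.png

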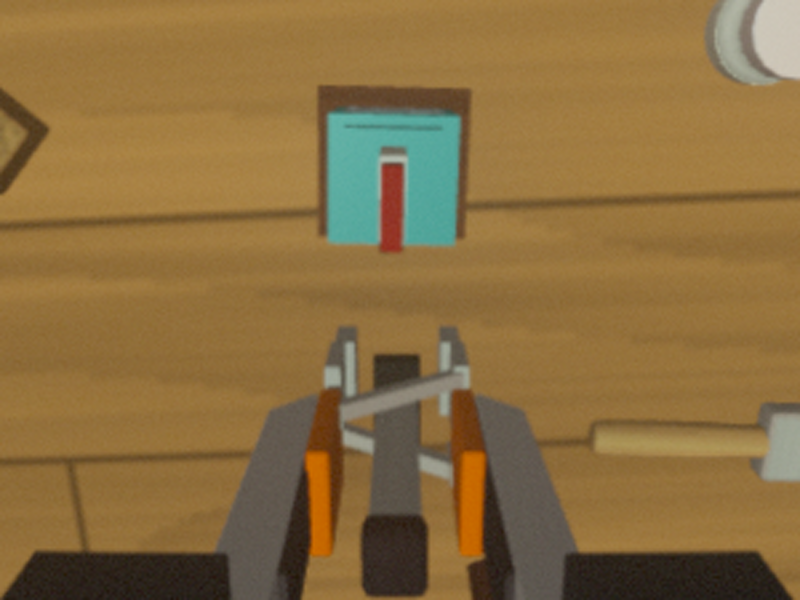

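The cap is at crop (380–405, 162–250), on the tower with base corners (319,87), (470,90), (466,238) and (319,237). The held clip's jaws are centred at crop column about 397. Next I'll fit the pose.

Run:
```python
from h import *
import pickle
from scipy.optimize import least_squares
s,c=pickle.load(open('w4.pkl','rb'))
px=lambda l: np.array(l)/2.6667+[130,90]
base=px([(319,87),(470,90),(466,238),(319,237)]); cap=px([(382,162),(405,162),(403.5,250),(379.5,250)])
# camera at -X side: image up=-X, right=+Y
def model(p):
    x,y,a,zc=p; Rz=np.array([[np.cos(a),-np.sin(a)],[np.sin(a),np.cos(a)]])
    f=lambda l,z: np.array([[*(Rz@np.array(q)+[x,y]),z] for q in l])
    return np.vstack([proj(c,s,f([(-37.5,-37.5),(-37.5,37.5),(37.5,37.5),(37.5,-37.5)],8)),proj(c,s,f([(-15,-4),(-15,4),(15,4),(15,-4)],zc))])
r=least_squares(lambda p:(model(p)-np.vstack([base,cap])).ravel(),[498,-203,-.04,138])
print(r.x,np.degrees(r.x[2]),r.fun.reshape(-1,2).round(1))
r2=least_squares(lambda p:(model(p)-np.vstack([base,cap]))[4:].ravel(),[498,-203,-.04,138]);print('cap only',r2.x,np.degrees(r2.x[2]))
x,y,z=s['tcp_pos']; yy=R.from_quat(s['tcp_rot']).as_matrix(); print('tool y ang',np.degrees(np.arctan2(yy[1,1],yy[0,1])))
crop=lambda uv:(uv-[130,90])*2.6667
Rt=yy
for n,dx,dy,dz in [('spine top',0,0,-57),('paddletop L',0,-18,-36),('paddletop R',0,18,-36),('padtip L',0,-12,48),('padtip R',0,12,48)]:
    for q in (12,-12): print(n,q,crop(proj(c,s,[s['tcp_pos']+Rt@np.array([q,dy,dz])])[0]).round(1))
# scene-camera cap height check
```

```text
[ 5.00042607e+02 -2.02585089e+02 -5.63095331e-02  1.37116262e+02] -3.2262985947988954 [[-0.6 -0.4]
 [ 0.4 -0.6]
 [-0.3  0.4]
 [-0.1 -0. ]
 [-0.1  0.4]
 [ 0.1  0.6]
 [ 0.  -0.2]
 [ 0.5 -0.3]]
cap only [ 4.98925600e+02 -2.02644701e+02 -6.30302296e-02  1.43224834e+02] -3.6113661398069548
tool y ang 87.70859893812651
spine top 12 [399.6 509.4]
spine top -12 [399.5 625.7]
paddletop L 12 [307.4 453.6]
paddletop L -12 [311.5 558.8]
paddletop R 12 [490.5 453.4]
paddletop R -12 [486.3 558.5]
padtip L 12 [356.9 323.6]
padtip L -12 [358.1 398.7]
padtip R 12 [438.  323.5]
padtip R -12 [436.9 398.5]
```

{"name": "drive_tool", "arguments": {
  "offset": [
    [-6, 0.2, 0],
    [-16, 0.4, 0],
    [-28, 0.6, 0],
    [-36, 0.8, 0],
    [-38.5, 0.8, -5],
    [-38.5, 0.8, -15],
    [-38.5, 0.8, -25],
    [-38.5, 0.8, -32],
    [-38.5, 0.8, -35],
    [-38.5, 0.8, -35],
    [-38.5, 0.8, -35]
  ],
  "dr": [
    [0, 0, -0.005],
    [0, 0, -0.01],
    [0, 0, -0.017],
    [0, 0, -0.017],
    [0, 0, -0.017],
    [0, 0, -0.017],
    [0, 0, -0.017],
    [0, 0, -0.017],
    [0, 0, -0.017],
    [0, 0, -0.017],
    [0, 0, -0.017]
  ]
}}

```text
time: 8.05
tcp_pos: [500.6, -202.8, 200.5]
tcp_rot: [0.028, 1.0, 0.0, 0.0]
contact_force: [1.0, 0.1, -0.7]
width: 0.366
```

Run:
```python
from h import *
import pickle
d={}
for n in ['wrist','scene']:
    s,c=snap(n,n+'5.png'); d[n]=(s,c)
pickle.dump(d,open('d5.pkl','wb'))
print(s['time'],s['tcp_pos'],s['contact_force'],s['width'])
w=cv2.imread('pics/wrist5.png')[150:330,200:360]; a=cv2.imread('pics/scene5.png')[185:285,165:255]
cv2.imwrite('pics/m5.png',np.hstack([cv2.resize(w,(400,450),interpolation=cv2.INTER_CUBIC),cv2.resize(a,(400,450),interpolation=cv2.INTER_CUBIC)]))
```

```text
8.1 [ 500.68895593 -202.86003585  200.70872893] [0.55080771 1.5642066  0.44664752] 0.36955155373476417
```

View pics/m5.png

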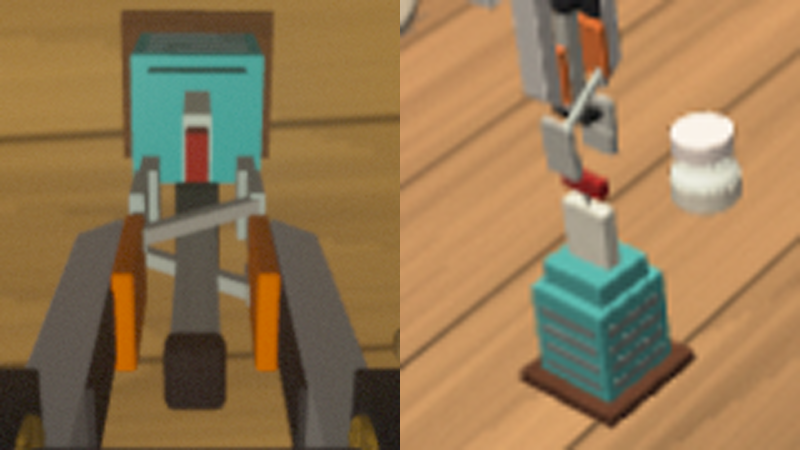

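Looking good: cap columns 185–209, foot 176–218 and jaws about 158–238 all centre on 197. The wrist camera shows clear straddling and the scene camera agrees. Descending now, feeling for the cap.

{"name": "drive_tool", "arguments": {
  "offset": [
    [0, 0, -6],
    [0, 0, -14],
    [0, 0, -22],
    [0, 0, -28],
    [0, 0, -31],
    [0, 0, -31],
    [0, 0, -31]
  ],
  "dr": [
    [0, 0, 0],
    [0, 0, 0],
    [0, 0, 0],
    [0, 0, 0],
    [0, 0, 0],
    [0, 0, 0],
    [0, 0, 0]
  ]
}}

```text
time: 8.85
tcp_pos: [500.5, -202.8, 169.5]
tcp_rot: [0.028, 1.0, 0.0, 0.0]
contact_force: [0.6, -1.1, 0.4]
width: 0.371
```

{"name": "drive_tool", "arguments": {
  "offset": [
    [0, 0, -1.5],
    [0, 0, -3],
    [0, 0, -4.5],
    [0, 0, -6],
    [0, 0, -6]
  ],
  "dr": [
    [0, 0, 0],
    [0, 0, 0],
    [0, 0, 0],
    [0, 0, 0],
    [0, 0, 0]
  ]
}}

```text
time: 9.35
tcp_pos: [500.2, -202.6, 163.2]
tcp_rot: [0.028, 1.0, 0.0, -0.0]
contact_force: [-0.1, -0.3, 0.2]
width: 0.369
```

{"name": "drive_tool", "arguments": {
  "offset": [
    [0, 0, -1],
    [0, 0, -2],
    [0, 0, -3],
    [0, 0, -3]
  ],
  "dr": [
    [0, 0, 0],
    [0, 0, 0],
    [0, 0, 0],
    [0, 0, 0]
  ]
}}

```text
time: 9.75
tcp_pos: [500.4, -202.7, 160.8]
tcp_rot: [0.028, 1.0, -0.0, 0.0]
contact_force: [0.2, -0.8, 2.9]
width: 0.368
```

{"name": "drive_tool", "arguments": {
  "offset": [
    [0, 0, -1],
    [0, 0, -2],
    [0, 0, -3],
    [0, 0, -3]
  ],
  "dr": [
    [0, 0, 0],
    [0, 0, 0],
    [0, 0, 0],
    [0, 0, 0]
  ]
}}

```text
time: 10.15
tcp_pos: [500.4, -202.7, 157.5]
tcp_rot: [0.028, 1.0, 0.0, 0.0]
contact_force: [-1.2, 0.6, 3.5]
width: 0.368
```

{"name": "drive_tool", "arguments": {
  "offset": [
    [0, 0, -1],
    [0, 0, -2],
    [0, 0, -2]
  ],
  "dr": [
    [0, 0, 0],
    [0, 0, 0],
    [0, 0, 0]
  ]
}}

```text
time: 10.45
tcp_pos: [500.5, -202.7, 155.5]
tcp_rot: [0.028, 1.0, -0.0, 0.0]
contact_force: [-0.6, 0.4, 4.6]
width: 0.369
```

{"name": "drive_tool", "arguments": {
  "offset": [
    [0, 0, -0.5],
    [0, 0, -1],
    [0, 0, -1]
  ],
  "dr": [
    [0, 0, 0],
    [0, 0, 0],
    [0, 0, 0]
  ]
}}

```text
time: 10.75
tcp_pos: [500.4, -202.7, 154.5]
tcp_rot: [0.028, 1.0, -0.0, 0.0]
contact_force: [-1.2, 0.1, 4.1]
width: 0.371
```

{"name": "drive_tool", "arguments": {
  "offset": [
    [0, 0, -0.5],
    [0, 0, -1],
    [0, 0, -1]
  ],
  "dr": [
    [0, 0, 0],
    [0, 0, 0],
    [0, 0, 0]
  ]
}}

```text
time: 11.05
tcp_pos: [500.4, -202.7, 153.5]
tcp_rot: [0.028, 1.0, -0.0, 0.0]
contact_force: [-1.0, 0.8, 3.9]
width: 0.373
```

{"name": "drive_tool", "arguments": {
  "offset": [
    [0, 0, -0.5],
    [0, 0, -1],
    [0, 0, -1]
  ],
  "dr": [
    [0, 0, 0],
    [0, 0, 0],
    [0, 0, 0]
  ]
}}

```text
time: 11.35
tcp_pos: [500.4, -202.7, 152.8]
tcp_rot: [0.028, 1.0, -0.0, 0.0]
contact_force: [-0.3, 0.6, 5.6]
width: 0.369
```

{"name": "drive_tool", "arguments": {
  "offset": [
    [0, 0, -0.3],
    [0, 0, -0.5],
    [0, 0, -0.5]
  ],
  "dr": [
    [0, 0, 0],
    [0, 0, 0],
    [0, 0, 0]
  ]
}}

```text
time: 11.65
tcp_pos: [500.5, -202.8, 152.8]
tcp_rot: [0.028, 1.0, -0.0, 0.0]
contact_force: [-1.5, 0.4, 8.0]
width: 0.369
```

{"name": "drive_tool", "arguments": {
  "offset": [
    [0, 0, -0.3],
    [0, 0, -0.3],
    [0, 0, -0.3],
    [0, 0, -0.3],
    [0, 0, -0.3],
    [0, 0, -0.3]
  ],
  "dr": [
    [0, 0, 0],
    [0, 0, 0],
    [0, 0, 0],
    [0, 0, 0],
    [0, 0, 0],
    [0, 0, 0]
  ]
}}

```text
time: 12.25
tcp_pos: [500.5, -202.8, 152.7]
tcp_rot: [0.028, 1.0, -0.0, 0.0]
contact_force: [-1.8, 1.3, 10.2]
width: 0.37
```

{"name": "drive_tool", "arguments": {
  "offset": [
    [0, 0, -0.3],
    [0, 0, -0.3],
    [0, 0, -0.3],
    [0, 0, -0.3],
    [0, 0, -0.3],
    [0, 0, -0.3]
  ],
  "dr": [
    [0, 0, 0],
    [0, 0, 0],
    [0, 0, 0],
    [0, 0, 0],
    [0, 0, 0],
    [0, 0, 0]
  ]
}}

```text
time: 12.85
tcp_pos: [500.5, -202.8, 152.7]
tcp_rot: [0.028, 1.0, -0.0, 0.001]
contact_force: [-1.6, 0.8, 11.7]
width: 0.373
```

The cap is home: TCP z stalls at 152.7 while the force rises to about 12 N, with 9 mm of travel since touch. Next I'll let the paddles go in stages, still pressing.

{"name": "drive_tool", "arguments": {
  "offset": [
    [0, 0, 0],
    [0, 0, 0],
    [0, 0, 0],
    [0, 0, 0]
  ],
  "dr": [
    [0, 0, 0],
    [0, 0, 0],
    [0, 0, 0],
    [0, 0, 0]
  ],
  "fingers": 0.45
}}

```text
time: 13.25
tcp_pos: [500.5, -202.7, 152.5]
tcp_rot: [0.028, 1.0, -0.0, 0.0]
contact_force: [-2.0, 1.2, 9.9]
width: 0.452
```

{"name": "drive_tool", "arguments": {
  "offset": [
    [0, 0, 0],
    [0, 0, 0],
    [0, 0, 0],
    [0, 0, 0]
  ],
  "dr": [
    [0, 0, 0],
    [0, 0, 0],
    [0, 0, 0],
    [0, 0, 0]
  ],
  "fingers": 0.5
}}

```text
time: 13.65
tcp_pos: [500.5, -202.7, 152.5]
tcp_rot: [0.028, 1.0, -0.0, 0.0]
contact_force: [-2.7, 1.3, 9.5]
width: 0.505
```

{"name": "drive_tool", "arguments": {
  "offset": [
    [0, 0, -0.2],
    [0, 0, -0.2],
    [0, 0, -0.2],
    [0, 0, -0.2],
    [0, 0, -0.2]
  ],
  "dr": [
    [0, 0, 0],
    [0, 0, 0],
    [0, 0, 0],
    [0, 0, 0],
    [0, 0, 0]
  ],
  "fingers": 0.54
}}

```text
time: 14.15
tcp_pos: [500.0, -202.6, 150.6]
tcp_rot: [0.028, 1.0, 0.0, -0.0]
contact_force: [-0.7, 0.7, -0.8]
width: 0.54
```

{"name": "drive_tool", "arguments": {
  "offset": [
    [0, 0, 0],
    [0, 0, 0],
    [0, 0, 0],
    [0, 0, 0],
    [0, 0, 0],
    [0, 0, 0],
    [0, 0, 0],
    [0, 0, 0],
    [0, 0, 0],
    [0, 0, 0]
  ],
  "dr": [
    [0, 0, 0],
    [0, 0, 0],
    [0, 0, 0],
    [0, 0, 0],
    [0, 0, 0],
    [0, 0, 0],
    [0, 0, 0],
    [0, 0, 0],
    [0, 0, 0],
    [0, 0, 0]
  ],
  "fingers": 1.0
}}

```text
time: 15.15
tcp_pos: [500.3, -202.7, 151.2]
tcp_rot: [0.028, 1.0, 0.0, 0.0]
contact_force: [0.4, -0.1, 0.0]
width: 1.003
```

Run:
```python
from h import *
for n in ['wrist','scene']: s,c=snap(n,n+'6.png')
print(s['time'],s['tcp_pos'],s['contact_force'],s['width'])
w=cv2.imread('pics/wrist6.png')[150:360,180:380]; a=cv2.imread('pics/scene6.png')[185:285,165:255]
cv2.imwrite('pics/m6.png',np.hstack([cv2.resize(w,(400,450),interpolation=cv2.INTER_CUBIC),cv2.resize(a,(400,450),interpolation=cv2.INTER_CUBIC)]))
```

```text
15.2 [ 500.32651016 -202.69202739  151.20747527] [ 0.5866466   0.40788923 -0.35334152] 0.9998134413192193
```

View pics/m6.png

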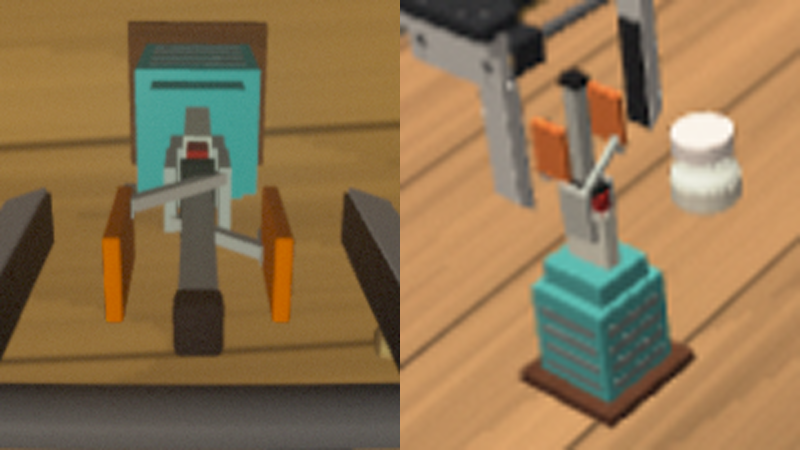

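The clip is upright with its jaws shut on the crown, the cap is down, and the fingers are clear on both sides. Retreating straight up, with one last look.

{"name": "drive_tool", "arguments": {
  "offset": [
    [0, 0, 5],
    [0, 0, 15],
    [0, 0, 30],
    [0, 0, 50],
    [0, 0, 75],
    [0, 0, 100],
    [0, 0, 120],
    [0, 0, 130],
    [0, 0, 130],
    [0, 0, 130],
    [0, 0, 130]
  ],
  "dr": [
    [0, 0, 0],
    [0, 0, 0],
    [0, 0, 0],
    [0, 0, 0],
    [0, 0, 0],
    [0, 0, 0],
    [0, 0, 0],
    [0, 0, 0],
    [0, 0, 0],
    [0, 0, 0],
    [0, 0, 0]
  ]
}}

```text
time: 16.35
tcp_pos: [499.7, -202.3, 280.0]
tcp_rot: [0.028, 1.0, 0.001, -0.001]
contact_force: [-0.4, 1.0, -0.7]
width: 1.001
```

Run:
```python
from h import *
s,c=snap('scene','scene7.png')
print(s['time'],s['tcp_pos'],s['contact_force'])
a=cv2.imread('pics/scene7.png'); 
cv2.imwrite('pics/m7.png',np.hstack([cv2.resize(a[185:285,165:255],(360,400),interpolation=cv2.INTER_CUBIC),cv2.resize(a[130:330,110:330],(440,400))]))
```

```text
16.35 [ 499.69783701 -202.34664212  279.96609845] [-0.42978706  1.01322242 -0.67816563]
```

View pics/m7.png

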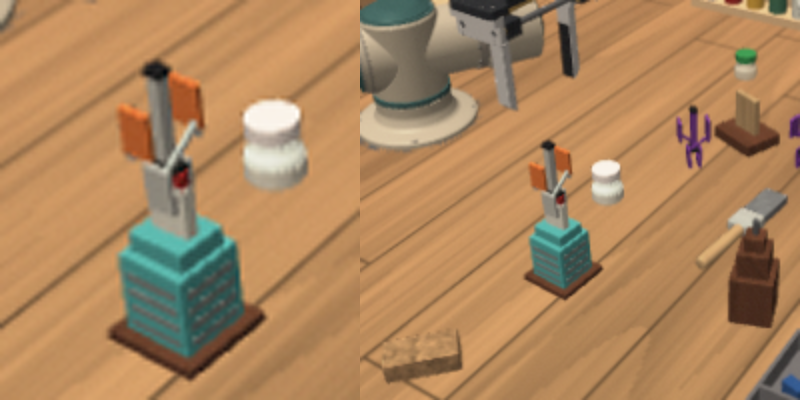

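The clip is on the crown and holding the cap down, and the gripper is well clear. Handing in.

```bash
python3 -c "
from rig import arm
print(arm.close_job())"
```

```text
the job is handed in; nothing more can be done
None
```

The clip is on the tower's crown and holding the red cap down. I handed the job in at about 16.4 s, with the gripper touching nothing.

- **What I did:** I squeezed the clip open off its stand and straddled the crown. I felt the cap at tool height about 161 mm and pressed it home at about 152.7 mm. I held it at about 10–12 N, then let the paddles go in stages. The force was still about 9.5 N at the last reading before the jaws bit; the highest reading was 11.7 N.
- **Last checks:** The final scene picture shows the clip upright, jaws shut on the blade and clear of the roof. The stand, the nearby bystanders and the purple clips in view had not moved. The wrist view before the press put the clip centred across the blade to within about 0.5 mm.
- **Less certain:** Two position fits of the cap along the blade differed by about 1 mm, so centring that way is only good to 1–2 mm. How far down the cap stayed after release was judged by eye, not measured. I did not take a final look at the bystanders outside the cropped view.

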